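Open the air manifold's cover and push the red valve shut

TASK

Slide the blue cover of the air manifold box all the way aside to its stop, pushing with the fingertips in its yellow finger recess or on its edge, then push the red valve handle that it uncovers fully shut, clockwise to its stop. Only push: pinch neither handle between the fingers. Leave the blue handle as it is and do not move any of the loose things around the box.

Things in the scene. Friction and masses are not known exactly. Their poses are not given: they have to be found in the camera images.
- box_top (a point): grey manifold box, fixed, 224x224 mm: its middle, 56 mm above the bench. Axes: z up, y the way the cover opens (along the rails), x across, away from the robot. Half at -y: valve bay, inside x -98 to 98, y -104 to 2 mm, walls 56 mm high. Half at +y: closed, flat top 56 mm high. Aluminium rails at x +-106 to 112 mm, 77 mm high. Fittings stick out up to 26 mm at the -y end, 15 mm at -x, under 50 mm high.
- cover (a joint): slide of the blue cover, m: 0 = closed over the valve bay, grows along the box's +y, 0.110 = fully open at its stop over the closed half. Friction about 3 N; it stays where it is left and cannot lift off.
- recess (a point): middle of the finger recess at the level of the cover's top face, 71 mm above the bench; same axes as the box, moves with the cover. Recess: 70 mm along x, 56 mm along y, 11 mm deep, yellow floor. Cover: 210 mm along x, 110 mm along y, 14 mm thick, recess in its middle.
- red_handle (a joint): joint of the red valve handle, rad: 0 = open (handle along the box's +y), grows as the handle turns clockwise seen from above, 1.5708 = shut against its stop (handle along the box's +x). At value a the handle points from its spindle along (sin a, cos a) in the box's x, y. It stays where it is left; friction about 0.1 N m, that is 2 to 3 N at the grip point.
- blue_handle (a joint): joint of the blue valve handle, rad: 0 = open (handle along the box's +y), grows as the handle turns clockwise seen from above, 1.5708 = shut against its stop (handle along the box's +x). At value a the handle points from its spindle along (sin a, cos a) in the box's x, y. It stays where it is left; friction about 0.1 N m, that is 2 to 3 N at the grip point.
- red_grip (a point): point on the red handle's top face, 40 mm out from the spindle axis, 49 mm above the bench; z up, y outward along the handle, x the way it turns to shut. The handle, red with a white stripe, is a level bar 12 mm wide, 14 mm thick (35 to 49 mm above the bench), reaching 53 mm from the axis; hub 22 mm across. This one is to be shut.
- blue_grip (a point): point on the blue handle's top face, 40 mm out from the spindle axis, 49 mm above the bench; z up, y outward along the handle, x the way it turns to shut. The handle, blue with a white stripe, is a level bar 12 mm wide, 14 mm thick (35 to 49 mm above the bench), reaching 53 mm from the axis; hub 22 mm across. This one must be left alone.
- red_valve: the red valve (brass body in the bay): its origin is the foot of the vertical spindle axis, 8 mm above the bench, fixed; same axes as the box. The handle turns about this axis. The two valves stand 87 mm apart along the box's x; which is nearer the robot varies.
- blue_valve: the blue valve (brass body in the bay): its origin is the foot of the vertical spindle axis, 8 mm above the bench, fixed; same axes as the box. The handle turns about this axis. The two valves stand 87 mm apart along the box's x; which is nearer the robot varies.
- dish: clear round dish with nuts, 52 mm across, 10 mm high; loose bystander; origin at the centre of its underside
- esd_brush: slim black brush, 118x12x7 mm; loose bystander; origin at the centre of its underside
- oil_bottle: small dark bottle with a red cap, 32 mm across, 75 mm tall; loose bystander; origin at the centre of its underside
- tape_green: roll of green tape lying flat, 74x74x18 mm; loose bystander; origin at the centre of its underside
- plug_green_1: green cable plug, 36x16x11 mm; loose bystander; origin at the centre of its underside

How it is judged:
On the way, in this order (a step that is already met when the one before it is completed fails the run):
1. the cover is slid aside to its stop (value of joint cover above 0.1 m), for 0.2 s.
2. the red handle is pushed shut (value of joint red_handle above 1.47 rad), for 0.2 s.
At the end, for the whole second after the job is handed in: The cover stands within 10 mm of its open stop, the red handle within 0.1 rad of its shut stop, both at rest; the blue handle is still open (value of joint cover above 0.1 m and value of joint red_handle above 1.47 rad and value of joint blue_handle below 0.4 rad and velocity of joint red_handle below 0.05 rad/s and velocity of joint cover below 0.01 m/s); the robot touches nothing.
It fails at once if the blue handle was moved (its grip point by more than 12 mm) (distance of blue_grip from where it was at the start of the episode above 0.012 m).
It fails at once if a handle was pinched between the fingers ((contact force between the fingers and red_valve above 0.5 N and x of the grasp point in the frame of red_grip between -0.006 and 0.006 m and y of the grasp point in the frame of red_grip between -0.045 and 0.03 m and z of the grasp point in the frame of red_grip below 0.013 m) or (contact force between the fingers and blue_valve above 0.5 N and x of the grasp point in the frame of blue_grip between -0.006 and 0.006 m and y of the grasp point in the frame of blue_grip between -0.045 and 0.03 m and z of the grasp point in the frame of blue_grip below 0.013 m)).
It fails at once if a bystander was moved or lifted by more than 20 mm (distance of any of dish, esd_brush, oil_bottle, tape_green, plug_green_1 from where it was at the start of the episode above 0.02 m).
It also fails if it takes over 48 s, if anything falls off the work surface, if the arm or the gripper's body presses on something with over 40 N, if the wrist force passes 120 N, or if a joint passes its speed limit or range.

ROBOT

A 7-joint arm with a two-finger parallel gripper is mounted at the origin on a cart in front of the work surface, level with it; the furniture and walls round the work are solid. World frame = base frame: x ahead of the robot, y to its left, z up, the work surface at z = 0. Lengths are in m, angles in rad, forces in N, time in s.
With the tool pointing down it reaches from about 0.425 to 0.925 m from the base axis. Payload 6.8 kg.
Tool frame: the origin (TCP) lies at the very end of the fingers, on their centre line; the grasp point (between the pads) lies 19 mm behind it; z points along the fingers, y is the line along which they close (so a half turn about z gives the same grasp; the last joint's range is limited). The gripper opens to 85 mm and grips with 20 to 120 N. Pads are 22 mm wide; open, the fingers measure 114 mm over their backs; the gripper's body (76 mm by 85 mm) begins 54 mm behind the grasp point. The pads swing forward as they close: fully open they stand 13 mm farther back than shut.
Start: joints at [-1.311, 0.477, 0.022, 1.555, -0.011, 1.109, -0.083], TCP at [0.243, 0.63, 0.231] pointing down, gripper open.
Joint ranges: [-2.96, 2.96], [-0.34, 2.1], [-1.41, 1.46], [0.24, 2.44], [-1.37, 4.51], [0.17, 1.92], [-2.96, 2.96]. Speed limits (rad/s): [2.39, 2.39, 3.14, 3.14, 3.14, 3.14, 3.14].

INTERFACE

Orientations are given as a rotation vector (axis times angle).
In Python, from bench import get_obs, viewer, r gives the robot as it stands. The module is installed in compiled form; this text tells all that it offers.
- The arm moves only by the tool play_rows, never from a script. Its argument "commands" is a list that holds one entry, the list of rows, each a list of 5 numbers: the gripper's target within -1 to 1 (shut at 1, half-way at 0, fully open at -1), then the shift along the tool's x, y, z scaled (see below), then the turn about the tool's z scaled (see below). A call has 1 to 12 rows; each row is the pose to reach, as a shift and turn from the pose commanded when the call began, along the tool's axes at that moment; what a row does not reach only later rows make up. The controller multiplies each number of a shift by 0.2 m and each number of a turn by pi/2 rad. A row lasts 1/12 s, in which the tool goes at most 41.7 mm and 7.16 degrees, less where a joint would pass 70% of its speed; a pose out of reach is approached as far as the arm can. A call with a number of a shift or a turn outside -1 to 1 is refused whole. A call with a gripper value outside its range is refused whole. The fingers move at their own pace and stop on an object; "grip_force" is the grip in N (left out, the last holds). Time passes only in rows, so rows that repeat a pose let the fingers close. It gives the time, the measured TCP pose, the force, the opening and the grip force at its end, in the units of the state.
- get_obs(): the state, without advancing time (a new reading comes with each control period).
- viewer.grab_frame(name): name is "scene" or "top" or "wrist"; returns a dict with "pixels" (400x640x3 uint8, red, green, blue), "fovy" (degrees; the focal length in pixels is half the picture's height over the tangent of half this angle, whatever the lens; pixels are square), "cx", "cy" (the principal point, pixels), "distortion" ([k1, k2, p1, p2, k3] as OpenCV has them; the pictures are not rectified), "world_to_cam" (4x4, takes a point from world to camera coordinates); the wrist camera has in their place "hand_eye" (4x4, takes a point from camera to tool coordinates, whose origin is the TCP and whose axes are the flange's). Camera axes: x right, y up, looking along -z (the intrinsics and any distortion apply to the point x, -y, -z); pixel columns grow to the right and rows downward; lengths in m; the calibration is good to about 2 mm. A picture is of the moment at which its call begins: read the wrist's pose just before it. There is no depth.
- r.hand_in(): hands the job in; it is judged then, once.
Trained networks look in a picture, given as the dict that the camera call returned (one of the last four; its "shot" number tells which), for a name from the list of things; names that differ only in an ending like _2 or _b are one class to them, and where a whole thing is asked for, a point or a joint stands for the part that bears it (a point fixed in the world has none). Each returns a list of dicts, best first, with "score" (0 to 1); they miss things now and then, are a little off and sometimes report something else, mostly with a low value. They report only what shows in the picture. A call takes as long as a camera call.
- viewer.trace(picture, thing): "pixels" (400x640 bool, what is visible of it) and "rect" ([left, top, right, bottom] in pixels, round what is visible of it).
The state is a dict: "clock": time; "joints": joint angles; "qvel": joint speeds; "tau": joint torques, N m; "tcp_pos": TCP position; "orientation": TCP orientation; "contact_force": force on the tool from outside, world axes, zero at the start; "moment": the same for the moment, N m; "grip_width": finger opening in m; "gripper_force": force on a finger pad.
Only numpy, scipy, OpenCV 4.12 (cv2) and the standard library are available. Lean on these libraries where they do the work, as an engineer would, in place of code of your own. Each camera call takes 0.05 s, during which the arm holds its last target. There are 200 camera calls.

## Working session

There is one attempt and no reset: what is moved stays moved. The work goes in short steps, Python scripts to look and compute and a tool call to move; the robot and the scene stay as the last step left them, time stands still between calls to the robot, and variables do not carry over. Pictures are saved under pics/ and viewed, at most 10 in all, crops included, and the job is handed in when it is done.

Besides the shell and the picture viewer there is one more tool, called in YAML: its name, and indented under it one key for each argument. play_rows: Moves the arm, as the interface text tells. Shifts and turns lie within -1 to 1; 1 stands for 0.2 m of shift or pi/2 rad of turn. Its arguments: {"type":"object","properties":{"commands":{"type":"array","items":{"type":"array","items":{"type":"array","items":{"type":"number","minimum":-1,"maximum":1}}}},"grip_force":{"type":"number"}},"required":["commands"]}

```bash
mkdir -p pics
cat > h.py <<'E'
import numpy as np, cv2
from bench import get_obs, viewer, r
from scipy.spatial.transform import Rotation as R
def K(p):
    f=p["pixels"].shape[0]/2/np.tan(np.radians(p["fovy"])/2)
    return np.array([[f,0,p["cx"]],[0,f,p["cy"]],[0,0,1]]),np.array(p["distortion"],float)
def w2c(p,o=None):
    if "world_to_cam" in p: return np.array(p["world_to_cam"])
    T=np.eye(4);T[:3,:3]=R.from_rotvec(o["orientation"]).as_matrix();T[:3,3]=o["tcp_pos"]
    return np.linalg.inv(T@np.array(p["hand_eye"]))
def ray(p,uv,z,o=None):
    k,d=K(p);n=cv2.undistortPoints(np.array(uv,float).reshape(-1,1,2),k,d).reshape(-1,2)
    M=np.linalg.inv(w2c(p,o));c=M[:3,3]
    D=np.c_[n[:,0],-n[:,1],-np.ones(len(n))]@M[:3,:3].T
    return c+D*((z-c[2])/D[:,2])[:,None]
def proj(p,X,o=None):
    k,d=K(p);M=w2c(p,o);c=np.atleast_2d(X)@M[:3,:3].T+M[:3,3]
    c=c*[1,-1,-1]
    return cv2.projectPoints(c,np.zeros(3),np.zeros(3),k,d)[0].reshape(-1,2)
def save(p,n): cv2.imwrite("pics/"+n+".png",p["pixels"][:,:,::-1])
E
python3 - <<'E'
from h import *
o=get_obs();print(o)
for n in("top","scene"):
    p=viewer.grab_frame(n);save(p,n+"0")
    for t in("cover","recess","oil_bottle","tape_green","dish","esd_brush","plug_green_1"):
        for q in viewer.trace(p,t)[:1]:
            m=q["pixels"];ys,xs=np.nonzero(m)
            z={"cover":.07,"recess":.07}.get(t,0)
            print(n,t,round(q["score"],2),q["rect"],ray(p,[[xs.mean(),ys.mean()]],z).round(3))
            if t=="cover":
                b=cv2.boxPoints(cv2.minAreaRect(np.c_[xs,ys].astype(np.float32)));print(b.round(1).tolist(),ray(p,b,.07).round(3).tolist())
E
```

```text
{'clock': 0.0, 'joints': array([-1.31111871,  0.47777726,  0.02232316,  1.55641788, -0.01150104,
        1.10929646, -0.08308224]), 'qvel': array([-3.81399951e-04, -4.18690163e-05,  1.31030044e-03,  4.60203325e-04,
       -1.51000258e-03,  1.25221726e-04,  7.20226762e-04]), 'tau': array([-5.04030359e-04, -5.96450293e+01,  1.60756666e+00, -2.81197554e+01,
        1.23694714e-02,  9.38244833e-03,  3.84528548e-06]), 'tcp_pos': array([0.24248746, 0.62932628, 0.23035488]), 'orientation': array([-5.74332675e-01, -3.08844016e+00,  2.76345563e-03]), 'contact_force': array([ 0.62764286,  0.5003985 , -0.24840996]), 'moment': array([ 0.00257817,  0.05491185, -0.03235993]), 'gripper_force': 0.0, 'grip_width': 0.08526894236652528}
top cover 0.74 [271.0, 158.6, 367.4, 269.5] [[ 0.552 -0.088  0.07 ]]
[[269.20001220703125, 181.60000610351562], [316.3999938964844, 154.0], [366.6000061035156, 239.8000030517578], [319.3999938964844, 267.3999938964844]] [[0.611, 0.014, 0.07], [0.672, -0.082, 0.07], [0.496, -0.187, 0.07], [0.439, -0.093, 0.07]]
top recess 0.65 [270.6, 157.3, 361.7, 267.6] [[ 0.552 -0.087  0.07 ]]
top oil_bottle 0.65 [430.2, 191.7, 450.8, 212.2] [[ 0.589 -0.359  0.   ]]
top dish 0.67 [428.9, 190.7, 453.5, 211.5] [[ 0.589 -0.36   0.   ]]
top esd_brush 0.58 [392.2, 178.8, 411.5, 230.4] [[ 0.581 -0.273  0.   ]]
scene cover 0.79 [271.7, 191.8, 342.5, 241.6] [[ 0.555 -0.091  0.07 ]]
[[274.0, 231.39999389648438], [306.1000061035156, 177.39999389648438], [342.3999938964844, 199.0], [310.29998779296875, 253.0]] [[0.451, -0.089, 0.07], [0.667, 0.069, 0.07], [0.673, -0.084, 0.07], [0.47, -0.209, 0.07]]
scene recess 0.63 [269.6, 190.9, 339.6, 244.1] [[ 0.554 -0.092  0.07 ]]
scene tape_green 0.53 [269.4, 167.3, 294.8, 182.9] [[0.68  0.221 0.   ]]
scene dish 0.84 [379.7, 281.7, 404.3, 298.1] [[ 0.59  -0.354  0.   ]]
scene esd_brush 0.53 [343.1, 263.4, 385.4, 277.5] [[ 0.589 -0.273  0.   ]]
```

```bash
ls pics
```

```text
scene0.png
top0.png
```

View pics/top0.png

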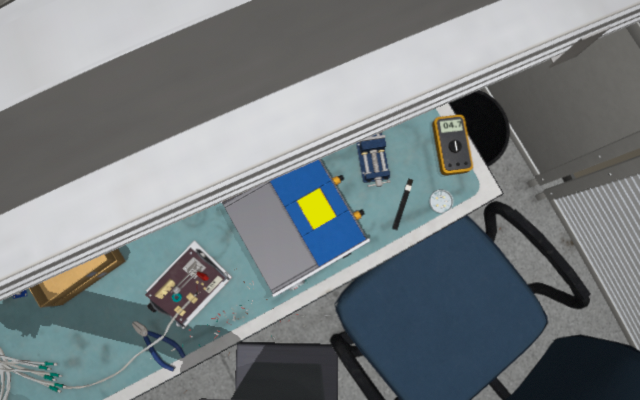

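View pics/scene0.png

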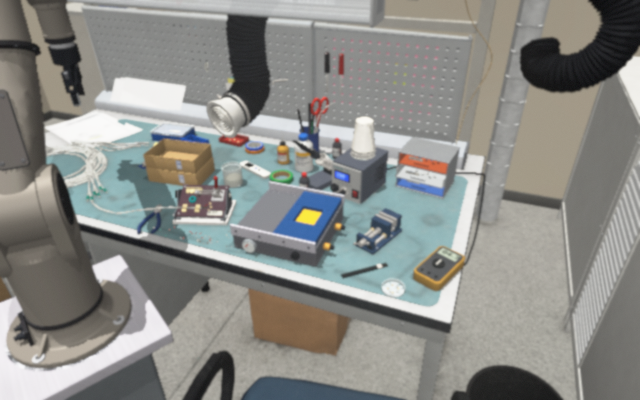

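The top view shows the box with its grey half at about (265,235), the blue cover with corners (272,185), (323,160), (368,241) and (318,265), and the yellow recess at (317,208). In the scene view a black hose nozzle hangs near (232,112) over the back of the bench, and a clear corridor runs in front of it.

```bash
cat >> h.py <<'E'
def corners(p,name="cover"):
    hsv=cv2.cvtColor(p["pixels"],cv2.COLOR_RGB2HSV)
    y=cv2.inRange(hsv,(22,150,120),(35,255,255))
    n,l,s,c=cv2.connectedComponentsWithStats(y)
    return [(s[i,4],c[i].round(1).tolist(),cv2.boxPoints(cv2.minAreaRect(np.argwhere(l==i)[:,::-1].astype(np.float32)))) for i in range(1,n) if s[i,4]>60]
def toolshift(o,dw):
    return R.from_rotvec(o["orientation"]).inv().apply(dw)
E
python3 - <<'E'
from h import *
for n in("top","scene"):
    p=viewer.grab_frame(n);print(n,np.linalg.inv(w2c(p))[:3,3])
    for a,c,b in corners(p): print(n,a,c,ray(p,[c],.06).round(4),ray(p,b,.06).round(3).tolist())
    if n=="scene":
        for z in(.2,.35,.5): print(z,ray(p,[[232,112],[245,20]],z).round(2).tolist())
    if n=="top":
        q=[[272,185],[323,160],[368,241],[318,265]];print(ray(p,q,.071).round(3).tolist())
        print(ray(p,[[228,206],[276,291]],.077).round(3))
o=get_obs();print(toolshift(o,np.array([.55,-.09,.23])-o["tcp_pos"]))
E
```

```text
top [ 0.4348761  -0.07609128  1.05094836]
top 868 [316.1, 208.3] [[ 0.5595 -0.084   0.06  ]] [[0.574, -0.043, 0.06], [0.604, -0.089, 0.06], [0.545, -0.125, 0.06], [0.516, -0.079, 0.06]]
[[0.604, 0.008, 0.071], [0.659, -0.096, 0.071], [0.494, -0.19, 0.071], [0.444, -0.09, 0.071]]
[[ 0.558  0.095  0.077]
 [ 0.39  -0.008  0.077]]
scene [-0.00311094 -0.85512179  0.7318745 ]
scene 228 [308.1, 216.1] [[ 0.5623 -0.0785  0.06  ]] [[0.528, -0.075, 0.06], [0.567, -0.033, 0.06], [0.597, -0.082, 0.06], [0.558, -0.121, 0.06]]
0.2 [[0.6, 0.35, 0.2], [1.31, 1.49, 0.2]]
0.35 [[0.43, 0.01, 0.35], [0.94, 0.83, 0.35]]
0.5 [[0.26, -0.33, 0.5], [0.57, 0.17, 0.5]]
[-0.54557699 -0.56122295  0.00129771]
```

Run:
```python
from h import *
t=viewer.grab_frame("top");s=viewer.grab_frame("scene")
c=np.linalg.inv(w2c(t))[:3,3];a,b=ray(t,[[100,250],[500,68]],.3)
n=np.cross(a-c,b-c)
C=np.linalg.inv(w2c(s))[:3,3]
for uv in([150,10],[240,15],[340,22],[380,24]):
    d=ray(s,[uv],.3)[0]-C;print(uv,(C+d*(n@(c-C))/(n@d)).round(3))
for z in(.3,.5,.7,.9):print(z,ray(t,[[320,145],[200,200]],z).round(3).tolist())
```

```text
[150, 10] [0.387 0.281 0.528]
[240, 15] [0.497 0.055 0.537]
[340, 22] [ 0.598 -0.153  0.541]
[380, 24] [ 0.634 -0.226  0.544]
0.3 [[0.631, -0.086, 0.3], [0.538, 0.101, 0.3]]
0.5 [[0.579, -0.084, 0.5], [0.511, 0.054, 0.5]]
0.7 [[0.527, -0.081, 0.7], [0.483, 0.006, 0.7]]
0.9 [[0.474, -0.078, 0.9], [0.456, -0.041, 0.9]]
```

Run:
```python
from h import *
t=viewer.grab_frame("top");s=viewer.grab_frame("scene");w=viewer.grab_frame("wrist")
im=s["pixels"].copy()
# candidate shelf edge lines at various heights drawn in scene
for z,c in((.5,(255,0,0)),(.6,(0,255,0)),(.8,(255,0,255))):
    P=ray(t,[[20,284],[320,148],[620,18]],z)
    q=proj(s,P);print(z,P.round(2).tolist(),q.round(0).tolist())
    cv2.polylines(im,[np.clip(q,-3000,3000).astype(np.int32).reshape(-1,1,2)],False,c,1)
im=cv2.resize(im[:200],(800,250))
im=np.vstack([im,cv2.resize(w["pixels"],(560,350))[:, :].repeat(1,0) if 0 else np.pad(cv2.resize(w["pixels"],(560,350)),((0,0),(0,240),(0,0)))])
cv2.imwrite("pics/a.png",im[:,:,::-1])
```

```text
0.5 [[0.41, 0.26, 0.5], [0.58, -0.08, 0.5], [0.77, -0.48, 0.5]] [[163.0, 23.0], [309.0, 39.0], [540.0, 64.0]]
0.6 [[0.41, 0.2, 0.6], [0.55, -0.08, 0.6], [0.71, -0.4, 0.6]] [[168.0, -22.0], [297.0, -13.0], [493.0, -1.0]]
0.8 [[0.42, 0.08, 0.8], [0.5, -0.08, 0.8], [0.59, -0.26, 0.8]] [[179.0, -142.0], [266.0, -147.0], [383.0, -154.0]]
```

View pics/a.png

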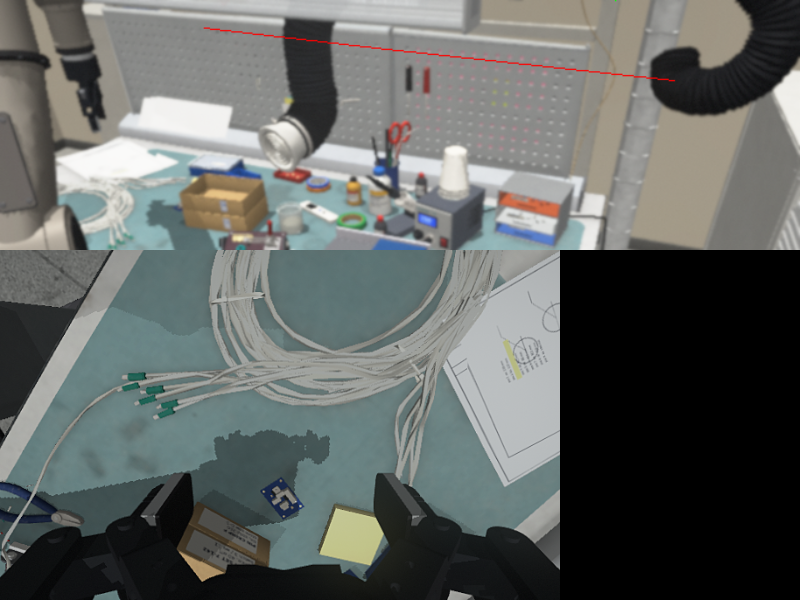

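The red line is the front edge of whatever blocks the top view, drawn for z = 0.5. It matches nothing in the scene view, so that structure must be higher than 0.6 m. The wrist view shows only cables and low boxes under the start pose. I'll travel fairly low.

play_rows:
  commands:
    - [[1,-0.3,-0.3,0,0],[1,-0.6,-0.6,0,0],[1,-0.9,-0.9,0,0],[1,-0.9,-0.9,0,0],[1,-0.9,-0.9,0,0],[1,-0.9,-0.9,0,0],[1,-0.9,-0.9,0,0],[1,-0.9,-0.9,0,0]]
  grip_force: 30

```text
clock: 1.82
tcp_pos: [0.3479, 0.3942, 0.2317]
orientation: [0.583, 3.086, -0.0]
contact_force: [0.3, 1.3, 0.2]
grip_width: -0.0002
gripper_force: 0.0
```

play_rows:
  commands:
    - [[1,-0.9,-0.9,0.1,0],[1,-0.9,-0.9,0.2,0],[1,-0.9,-0.9,0.3,0],[1,-0.9,-0.9,0.3,0],[1,-0.9,-0.9,0.3,0],[1,-0.9,-0.9,0.3,0],[1,-0.9,-0.9,0.3,0],[1,-0.9,-0.9,0.3,0],[1,-0.9,-0.9,0.3,0],[1,-0.9,-0.9,0.3,0]]

```text
clock: 2.65
tcp_pos: [0.4491, 0.1669, 0.1716]
orientation: [0.57, 3.089, 0.002]
contact_force: [0.2, 1.3, -0.3]
grip_width: 0.0001
gripper_force: 0.0
```

play_rows:
  commands:
    - [[1,-0.96,-0.96,0,0.416],[1,-0.96,-0.96,0,0.416],[1,-0.96,-0.96,0,0.416],[1,-0.96,-0.96,0,0.416],[1,-0.96,-0.96,0,0.416],[1,-0.96,-0.96,0,0.416],[1,-0.96,-0.96,0,0.416],[1,-0.96,-0.96,0,0.416],[1,-0.96,-0.96,0,0.416],[1,-0.96,-0.96,0,0.416]]

```text
clock: 3.48
tcp_pos: [0.5596, -0.0809, 0.1711]
orientation: [-1.53, -2.743, -0.002]
contact_force: [-0.6, 0.0, 0.7]
grip_width: -0.0004
gripper_force: 0.0
```

Run:
```python
from h import *
o=get_obs();w=viewer.grab_frame("wrist");save(w,"w1")
print(o["tcp_pos"],R.from_rotvec(o["orientation"]).as_matrix().round(3).tolist())
for a,c,b in corners(w): print(a,c,b.round(0).tolist(),ray(w,[c],.06,o).round(4),ray(w,b,.06,o).round(4).tolist())
```

```text
[ 0.55955678 -0.0808528   0.17114572] [[-0.525, 0.851, -0.0], [0.851, 0.525, 0.001], [0.001, 0.0, -1.0]]
3833 [308.6, 206.0] [[274.0, 231.0], [274.0, 163.0], [365.0, 163.0], [365.0, 231.0]] [[ 0.5546 -0.0946  0.06  ]] [[0.5423, -0.1259, 0.06], [0.5162, -0.0797, 0.06], [0.5726, -0.0448, 0.06], [0.602, -0.0891, 0.06]]
```

View pics/w1.png

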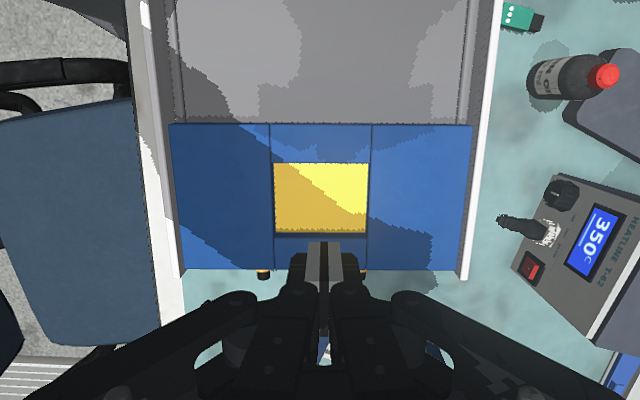

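The wrist view shows the tool square to the box. The yellow recess spans (274,163) to (365,231), the fingertips are over it, and the bottle (575,75) and plug (520,17) stand clear of the box. Next I lower into the recess.

play_rows:
  commands:
    - [[1,-0.01,-0.017,0.15,0],[1,-0.01,-0.017,0.3,0],[1,-0.01,-0.017,0.42,0],[1,-0.01,-0.017,0.5,0],[1,-0.01,-0.017,0.53,0],[1,-0.01,-0.017,0.53,0]]

```text
clock: 4.03
tcp_pos: [0.5564, -0.0851, 0.0641]
orientation: [-1.53, -2.74, 0.001]
contact_force: [-0.4, -0.2, 0.6]
grip_width: -0.0002
gripper_force: 0.0
```

play_rows:
  commands:
    - [[1,0.05,0,0,0],[1,0.1,0,0,0],[1,0.15,0,0,0],[1,0.2,0,0,0],[1,0.25,0,0,0],[1,0.3,0,0,0],[1,0.35,0,0,0],[1,0.4,0,0,0],[1,0.45,0,0,0],[1,0.5,0,0,0],[1,0.55,0,0,0],[1,0.55,0,0,0]]

```text
clock: 5.03
tcp_pos: [0.498, 0.0091, 0.0648]
orientation: [-1.53, -2.74, 0.0]
contact_force: [-0.5, 0.2, -0.7]
grip_width: -0.0003
gripper_force: 0.0
```

play_rows:
  commands:
    - [[1,0.03,0,0,0],[1,0.05,0,0,0],[1,0.07,0,0,0],[1,0.085,0,0,0],[1,0.1,0,0,0],[1,0.1,0,0,0]]

```text
clock: 5.53
tcp_pos: [0.4919, 0.0185, 0.0653]
orientation: [1.537, 2.731, -0.004]
contact_force: [10.5, -17.0, -11.2]
grip_width: -0.0
gripper_force: 9.6
```

Run:
```python
from h import *
o=get_obs();w=viewer.grab_frame("wrist");save(w,"w2")
print(o["tcp_pos"],o["contact_force"])
```

```text
[0.49190885 0.01854274 0.06528853] [ 10.45880439 -16.98947421 -11.19201244]
```

View pics/w2.png

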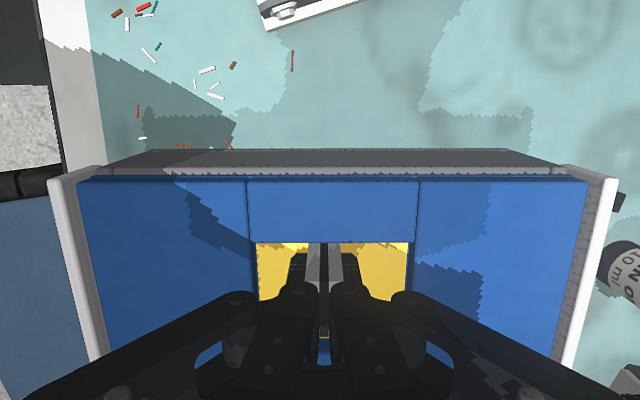

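The cover has reached its stop: 20 N of resistance, and the blue cover now sits over the closed half at the far box edge (row 180). I'll back off, lift and look into the bay.

play_rows:
  commands:
    - [[1,-0.06,0,0,0],[1,-0.1,0,0,0],[1,-0.1,0,-0.15,0],[1,-0.1,0,-0.35,0],[1,-0.3,0,-0.55,0],[1,-0.5,0,-0.6,0],[1,-0.7,0,-0.6,0],[1,-0.8,0,-0.6,0],[1,-0.8,0,-0.6,0],[1,-0.8,0,-0.6,0]]

```text
clock: 6.42
tcp_pos: [0.5728, -0.1143, 0.185]
orientation: [-1.539, -2.737, 0.001]
contact_force: [-0.2, 0.5, -0.6]
grip_width: 0.0003
gripper_force: 0.0
```

Run:
```python
from h import *
o=get_obs();w=viewer.grab_frame("wrist");save(w,"w3")
print(o["tcp_pos"],o["contact_force"])
Rm=R.from_rotvec(o["orientation"]).as_matrix()
for t in("red_handle","blue_handle","cover"):
    for q in viewer.trace(w,t)[:2]:
        ys,xs=np.nonzero(q["pixels"]);z=.07 if t=="cover" else .049
        rr=cv2.minAreaRect(np.c_[xs,ys].astype(np.float32));b=cv2.boxPoints(rr)
        X=ray(w,np.r_[b,[rr[0]]],z,o)-o["tcp_pos"]
        print(t,round(q["score"],2),q["rect"],b.round(0).tolist(),"tool xy mm",((X@Rm)[:,:2]*1e3).round(1).tolist())
```

```text
[ 0.57281965 -0.11425374  0.18498345] [-0.22010817  0.54982658 -0.61789285]
red_handle 0.77 [251.4, 121.0, 280.5, 198.2] [[250.0, 196.0], [260.0, 120.0], [287.0, 123.0], [277.0, 199.0]] tool xy mm [[-8.5, -60.3], [52.9, -49.6], [50.3, -28.9], [-11.4, -38.3], [21.7, -44.1]]
red_handle 0.34 [210.1, 264.0, 242.6, 290.6] [[208.0, 270.0], [216.0, 261.0], [243.0, 288.0], [235.0, 296.0]] tool xy mm [[-75.7, -102.1], [-67.5, -93.8], [-93.9, -72.0], [-102.6, -80.2], [-84.8, -87.1]]
blue_handle 0.69 [360.3, 119.9, 389.5, 196.6] [[355.0, 196.0], [364.0, 119.0], [390.0, 122.0], [382.0, 199.0]] tool xy mm [[-8.4, 25.8], [53.4, 30.7], [51.3, 51.4], [-10.9, 47.7], [22.3, 38.9]]
cover 0.85 [171.5, 2.5, 487.7, 78.1] [[172.0, 0.0], [486.0, 0.0], [486.0, 78.0], [172.0, 78.0]] tool xy mm [[132.2, -100.3], [132.4, 107.1], [83.1, 113.0], [83.0, -105.8], [107.8, 3.4]]
cover 0.3 [254.0, 122.2, 280.1, 196.7] [[252.0, 121.0], [279.0, 121.0], [279.0, 197.0], [252.0, 197.0]] tool xy mm [[53.4, -51.5], [53.4, -32.1], [-3.3, -34.1], [-3.3, -54.6], [25.9, -43.0]]
```

View pics/w3.png

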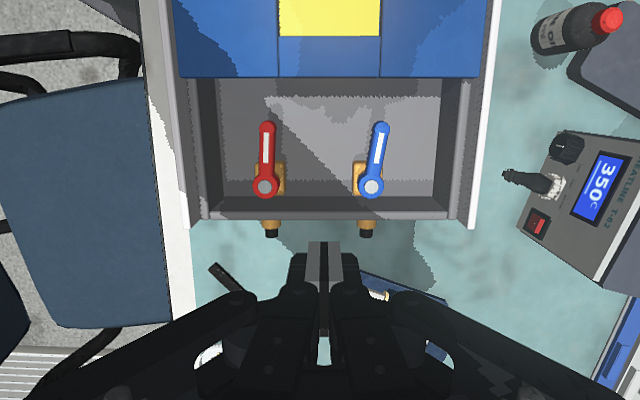

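The bay is open. The red valve is on the near side with its spindle at (264,187) and tip at (268,125). The blue spindle is at (371,186), the bay is clear, and the cover stands open above row 78. I'll lower the closed fingertips between the near wall and the red handle.

play_rows:
  commands:
    - [[1,0.1,-0.18,0,0],[1,0.19,-0.36,0.05,0],[1,0.19,-0.36,0.2,0],[1,0.19,-0.36,0.35,0],[1,0.19,-0.36,0.48,0],[1,0.19,-0.36,0.56,0],[1,0.19,-0.36,0.6,0],[1,0.19,-0.36,0.6,0]]

```text
clock: 7.28
tcp_pos: [0.4905, -0.1167, 0.0639]
orientation: [-1.532, -2.739, 0.002]
contact_force: [-0.0, 0.3, -0.1]
grip_width: -0.0002
gripper_force: 0.0
```

Run:
```python
from h import *
o=get_obs();w=viewer.grab_frame("wrist");save(w,"w4")
print(o["tcp_pos"],o["contact_force"])
```

```text
[ 0.49047617 -0.1167217   0.0638777 ] [-0.00378888  0.33001026 -0.08388509]
```

View pics/w4.png

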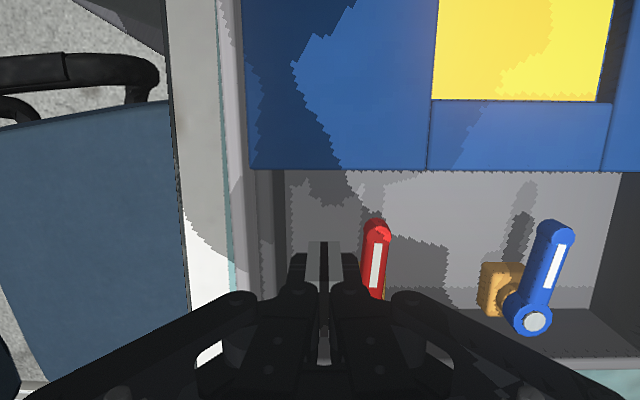

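The fingertips (300–345, row 245) are between the near wall (about column 258) and the red handle (362–390), with a few mm to spare on each side. I'll lower the rest of the way and check the force.

play_rows:
  commands:
    - [[1,0,-0.01,0.04,0],[1,0,-0.01,0.08,0],[1,0,-0.01,0.11,0],[1,0,-0.01,0.13,0],[1,0,-0.01,0.13,0]]

```text
clock: 7.75
tcp_pos: [0.4897, -0.1189, 0.0386]
orientation: [-1.535, -2.74, 0.001]
contact_force: [0.1, -0.4, 0.6]
grip_width: 0.0
gripper_force: 0.0
```

play_rows:
  commands:
    - [[1,0.01,0.04,0,0],[1,0.017,0.076,0,0],[1,0.023,0.105,0,0],[1,0.028,0.135,0,0],[1,0.023,0.168,0,0],[1,0.016,0.2,0,0],[1,-0.004,0.234,0,0],[1,-0.024,0.264,0,0],[1,-0.045,0.282,0,0],[1,-0.064,0.296,0,0],[1,-0.085,0.3,0,0],[1,-0.085,0.3,0,0]]

```text
clock: 8.75
tcp_pos: [0.5515, -0.1024, 0.0394]
orientation: [1.535, 2.74, 0.001]
contact_force: [0.1, -0.2, -1.0]
grip_width: 0.0003
gripper_force: 0.3
```

play_rows:
  commands:
    - [[1,-0.01,0.003,0,0],[1,-0.02,0.005,0,0],[1,-0.03,0.005,0,0],[1,-0.03,0.005,0,0]]

```text
clock: 9.08
tcp_pos: [0.555, -0.1065, 0.0395]
orientation: [1.535, 2.74, 0.002]
contact_force: [0.6, 2.5, -0.8]
grip_width: 0.0003
gripper_force: 1.0
```

play_rows:
  commands:
    - [[1,-0.01,0,0,0],[1,-0.02,0,0,0],[1,-0.025,0,0,0],[1,-0.025,0,0,0]]

```text
clock: 9.42
tcp_pos: [0.5552, -0.1069, 0.0392]
orientation: [-1.529, -2.737, -0.004]
contact_force: [-6.3, 12.4, 8.0]
grip_width: -0.0004
gripper_force: 6.8
```

There is 14 N of resistance and no more travel, so the handle is at its stop. I'll back off, lift and check.

play_rows:
  commands:
    - [[1,0.04,0,0,0],[1,0.08,0,0,0],[1,0.08,0,0,0],[1,0.08,0,-0.15,0],[1,0.08,0,-0.35,0],[1,0,0,-0.55,0],[1,-0.1,0,-0.73,0],[1,-0.15,0,-0.73,0],[1,-0.15,0,-0.73,0],[1,-0.15,0,-0.73,0]]

```text
clock: 10.25
tcp_pos: [0.5723, -0.1375, 0.1851]
orientation: [1.537, 2.739, -0.0]
contact_force: [-0.8, -0.0, -0.7]
grip_width: -0.0001
gripper_force: 0.0
```

Run:
```python
from h import *
o=get_obs();w=viewer.grab_frame("wrist");save(w,"w5")
print(o["tcp_pos"],o["contact_force"])
```

```text
[ 0.57231537 -0.13752132  0.18514799] [-0.79800318 -0.00869933 -0.73304478]
```

View pics/w5.png

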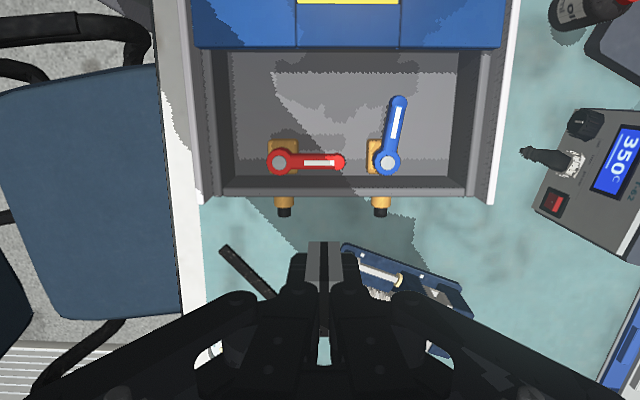

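The red handle now lies along the box's x, from (278,162) to (343,162), so it is fully shut. The blue handle is still open from (387,162) to (398,98), the cover is still open, and the arm is clear.

```bash
python3 -c "
from h import *
print(r.hand_in())"
```

```text
the job is handed in; nothing more can be done
None
```

I slid the cover to its stop and pushed the red handle shut to its stop. The last wrist image shows both in place, the blue handle still open and the arm clear of everything. The job is handed in at about 10 s on the clock, but `r.hand_in()` returned no verdict.

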